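# Set the stop turret

## Task

First push the turret's carriage along its rails to the pointer end until its spring detent engages; only then turn the turret by its knob until the tallest stop post stands squarely at the fixed pointer. Finish still gripping the turret so that it stays put there (do not let go), and leave the loose things around the fixture where they are.

Things in the scene. Friction and masses are not known exactly. Their poses are not given: they have to be found in the camera images.
- turret_base: fixed grey base plate, 176 (x) x 314 (y) x 10 mm, with two steel rails along its y axis. Origin: on the table under the rails' centre line (the plate runs from y = -189 to +125 mm in this frame). Its -x edge is the robot's side and carries the pointer, at y = +45 mm; oppopoint, on the +x edge, stands an aluminium spring-plunger housing
- station (a point): fixed point just inside the pointer's arrow, at (-42, +45, 45) mm in the base's frame: where the tallest post's axis must stand (horizontally) in the end. The pointer is a dark steel pillar at (-80, +45) mm with an inward arrow whose top is 56 mm above the table
- carriage (a joint): travel (m) of the aluminium carriage, a 128 x 128 mm plate with its top 36 mm above the table, along the base's +y axis, growing towards the pointer end. Starts from 0 to 0.03. The spring detent's centre is at 0.090; past 0.085 it draws the carriage in by itself; hard stop at 0.094. The slide rubs with 1.5 N; the detent takes about 8 N more to enter or leave
- carriage_handle (a point): middle of the carriage's upright round black handle, 98 mm above the table: 16 mm diameter from 44 to 116 mm above the table, with 22 mm collars above and below; its top is 124 mm above the table. It stands 115 mm from the turret's axis, on the side away from the pointer end (-y of the base)
- turret (a joint): angle (rad) of the turret on its vertical spindle on the carriage, growing anticlockwise seen from above. At 0 (and 2 pi) the tallest post is straight towards the base's -x side, facing the pointer once the carriage is seated. Turns either way, from -1.5 to 7.8, with 0.08 N m of friction; stays where it is left. Starts from 0.8 to 5.48
- knob (a point): centre of the turret's round black knob, 40 mm diameter, 34 mm high, on the spindle's axis, 144 mm above the table (top 161 mm). Below it the dark disc, 120 mm diameter, top 47 mm above the table, carries five fixed upright steel posts of 25 mm diameter, 72 degrees apart, on a circle of 42 mm radius; anticlockwise 65, 35, 50, 35, 50 mm mm high
- tall_post (a point): centre of the top of the tallest (65 mm) post, 112 mm above the table, 42 mm from the turret's axis; it is fixed in the disc and turns with the turret
- bearing: bystander: ball bearing lying flat, 47 mm across, 14 mm high, loose on the table near the base; origin at the centre of its underside
- bolt: bystander: hex bolt lying, 26x80x23 mm, loose on the table near the base; origin at the centre of its underside
- block: bystander: milled steel block, 45x60x32 mm, loose on the table near the base; origin at the centre of its underside
- bottle: bystander: small upright plastic bottle, 47 mm across, 134 mm high, loose on the table near the base; origin at the centre of its underside
- loose_spacer: bystander: steel spacer standing on the table, 25 mm across, 50 mm high, loose on the table near the base; origin at the centre of its underside
- nut: bystander: hex nut lying flat, 31x36x16 mm, loose on the table near the base; origin at the centre of its underside

How it is judged (in metres and radians):
On the way, in this order (a step that is already met when the one before it is completed fails the run):
1. the carriage is seated in its detent (value of joint carriage above 0.086 m), for 0.2 s.
2. the tallest post stands at the pointer, with the carriage still seated (value of joint carriage above 0.086 m and horizontal distance between tall_post and station below 0.008 m), for 0.2 s.
At the end, for the whole second after the job is handed in: The carriage is in its detent (beyond 0.086 m), the tallest post's axis is within 8 mm horizontally of the station point at the pointer, the turret stands still (under 0.05 rad/s) and the fingers still grip the turret (over 3 N) (all of step 2 and contact force between the fingers and turret above 3 N and velocity of joint turret between -0.05 and 0.05 rad/s); the arm keeps its last pose, push and grip.
It fails at once if a loose thing beside the fixture is shifted more than 20 mm (distance of any of bearing, bolt, block, bottle, loose_spacer, nut from where it was at the start of the episode above 0.02 m).
It also fails if it takes over 64 s, if anything falls off the work surface, if the arm or the gripper's body presses on something with over 40 N, if the wrist force passes 120 N, or if a joint passes its speed limit or range.

## Robot

A 6-joint arm with a two-finger parallel gripper is mounted at the origin on a cart in front of the work surface, level with it; the furniture and walls round the work are solid. World frame = base frame: x ahead of the robot, y to its left, z up, the work surface at z = 0. Lengths are in mm, angles in rad, forces in N, time in s.
With the tool pointing down it reaches from about 350 to 875 mm from the base axis. Payload 15.5 kg.
Tool frame: the origin (TCP) lies on the centre line of the jaws, within the pads' length; the fingertips stand 14 mm ahead of it and the grasp point (between the pads) lies 5 mm behind it (r.tip_extent is the distance from the TCP to the fingertips, in mm); z points along the fingers, y is the line along which they close (so a half turn about z gives the same grasp; the last joint's range is limited). The gripper opens to 85 mm and grips with 20 to 120 N. Pads are 22 mm wide; open, the fingers measure 114 mm over their backs; the gripper's body (76 mm by 85 mm) begins 54 mm behind the grasp point. The pads swing forward as they close: fully open they stand 13 mm farther back than shut.
Start: joints at [-1.435, 0.494, 1.345, -0, 1.302, -0.096], TCP at [143.582, -608.285, 245.277] pointing down, gripper open.
Joint ranges: [-2.91, 2.91], [-0.82, 2.16], [0.22, 2.67], [-1.22, 4.37], [0.12, 2.79], [-3.08, 3.08]. Speed limits (rad/s): [1.89, 1.89, 2.57, 3.01, 3.01, 3.01].

## Interface

Orientations are given as a unit quaternion [x, y, z, w].
In Python, from rig import r gives the robot as it stands. Calls block until the motion is done:
- r.goto(position, orientation): joint-space move of the TCP to a pose.
- r.movel(position, ori=None, feed=150): straight line of the TCP; ori=None keeps the orientation; feed is the mean speed in mm/s.
- r.set_joints(angles): joint-space move.
- r.command_gripper(opening): finger opening in mm; the grip force is fixed at half the most; returns when the fingers have stopped.
- r.wait(seconds).
- r.solve_ik(position, orientation): joint angles nearest the present ones, or None.
- r.sense(): the state.
- r.capture(name): name is "scene" or "top"; returns the picture (480x640x3 uint8, blue, green, red); there is no depth.
- r.camera_model(name): a dict with "fov_y" (degrees; the focal length in pixels is half the picture's height over the tangent of half this angle, whatever the lens; pixels are square), "cx", "cy" (the principal point, pixels), "R" (3x3) and "t" (3): a world point X has camera coordinates R X + t. Camera axes: x right, y down, z forward; pixel columns grow to the right and rows downward; lengths in mm; the calibration is good to about 2 mm. A picture is of the moment at which its call begins. camera_model takes no time and is no camera call.
A pose or a line that the arm cannot do raises r.IKError and nothing moves.
- r.close_job(): hands the job in; it is judged then, once.
Trained networks look in the newest picture that a camera, given by its name, has taken for a name from the list of things; names that differ only in an ending like _2 or _b are one class to them, and where a whole thing is asked for, a point or a joint stands for the part that bears it (a point fixed in the world has none). Each returns a list of dicts, best first, with "score" (0 to 1); they miss things now and then, are a little off and sometimes report something else, mostly with a low value. They report only what shows in the picture. A call takes as long as a camera call.
- r.recognise(thing, camera): "position" ([x, y, z] in mm, in world coordinates, good to about 4 mm: the middle of the surface that is visible of it).
The state is a dict: "clock": time; "joints": joint angles; "joint_velocities": joint speeds; "joint_efforts": joint torques, N m; "ee_pos": TCP position; "ee_rot": TCP orientation; "ft_force": force on the tool from outside, world axes, zero at the start; "torque": the same for the moment, N m; "grip_width": finger opening in mm; "finger_force": force on a finger pad.
Only numpy, scipy, OpenCV 4.12 (cv2) and the standard library are available. Lean on these libraries where they do the work, as an engineer would, in place of code of your own. Each camera call takes 0.05 s, during which the arm holds its last target. There are 200 camera calls.

## Working session

There is one attempt and no reset: what is moved stays moved. The work goes in short steps, each a Python script; the robot and the scene stay as the last script left them, time stands still between calls to the robot, and variables do not carry over. Pictures are saved under pics/ and viewed, at most 10 in all, crops included, and the job is handed in when it is done.

```bash
mkdir -p pics; python3 - <<'E'
from rig import r
import cv2
for c in("scene","top"):
    cv2.imwrite(f"pics/{c}0.png",r.capture(c)); m=r.camera_model(c); print(c,m)
    for t in["turret_base","carriage_handle","knob","tall_post","bearing","bolt","block","bottle","loose_spacer","nut"]:
        print(t,[(d["score"],[round(x) for x in d["position"]]) for d in r.recognise(t,c)[:3]])
print(r.sense())
E
```

```text
scene {'fov_y': 46.94671995463169, 'cx': 320.6126487625461, 'cy': 249.8069637065543, 'R': array([[ 0.87593817, -0.48199032,  0.02043638],
       [-0.31207242, -0.59842724, -0.73789948],
       [ 0.3678901 ,  0.63997669, -0.67460115]]), 't': array([-642.06585377,   54.04566567,  934.03162912])}
turret_base [(0.72, [491, -330, 32])]
carriage_handle [(0.69, [505, -315, 47])]
knob [(0.58, [500, -302, 73])]
tall_post [(0.66, [499, -299, 75])]
bearing [(0.81, [356, -263, 16])]
bolt [(0.75, [389, -426, 18])]
block [(0.84, [655, -254, 36]), (0.52, [494, -299, 72]), (0.21, [358, -264, 14])]
bottle [(0.79, [666, -398, 71]), (0.51, [499, -301, 72])]
loose_spacer [(0.95, [633, -346, 38]), (0.39, [498, -300, 73])]
nut [(0.9, [379, -319, 15])]
top {'fov_y': 49.768391992249136, 'cx': 325.1227614775906, 'cy': 243.48280928322097, 'R': array([[ 0.01673174, -0.99967382, -0.01929532],
       [-0.98147373, -0.01273717, -0.1911729 ],
       [ 0.19086477,  0.0221365 , -0.98136671]]), 't': array([-317.64636373,  553.34517996,  852.01845507])}
turret_base [(0.77, [499, -297, 20])]
carriage_handle [(0.7, [506
[... 348 characters left out ...]
48154e+00,  4.93627494e-01,  1.34550605e+00,  2.19438740e-05,
        1.30250790e+00, -9.54687949e-02]), 'joint_velocities': array([-1.70469654e-03,  2.82565874e-05, -1.12309140e-03,  4.69814573e-04,
        7.54305755e-04, -1.28052444e-04]), 'joint_efforts': array([ 1.05837429e-03, -8.82038713e+01, -3.84266925e+01, -5.09632230e-05,
        7.09597953e-04, -7.65742175e-05]), 'ee_pos': array([ 143.59929406, -608.27552761,  245.25780873]), 'ee_rot': array([ 9.93292395e-01,  1.15629655e-01,  1.00790433e-05, -2.46021516e-05]), 'ft_force': array([ 0.5349558 , -0.04766504, -0.0612871 ]), 'torque': array([ 0.00845139, -0.03937357,  0.00985635]), 'finger_force': 0.0, 'grip_width': 85.23612782243436}
```

View pics/scene0.png

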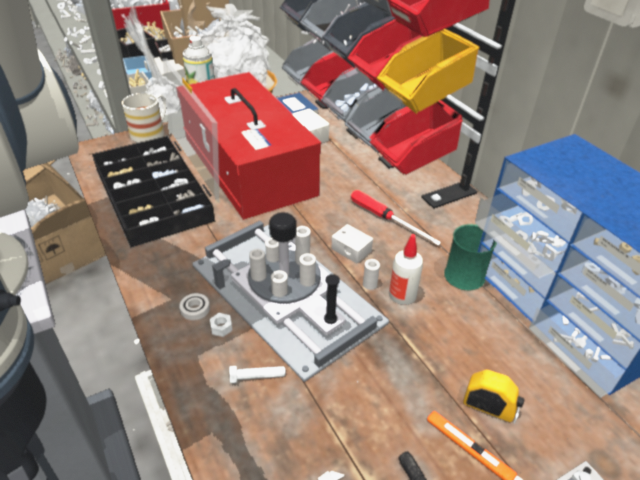

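View pics/top0.png

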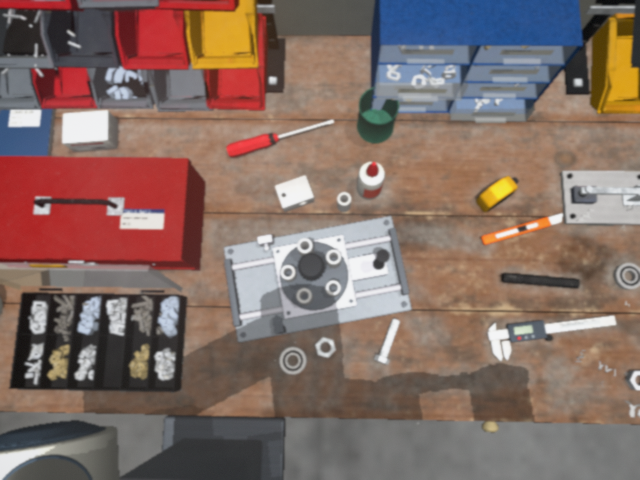

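The scene view shows the knob at (283,222), the handle at (331,300) and the pointer at (222,272). In the top view the knob is at (311,264), the handle top at about (383,255) and the plate corners at about (227,250), (392,218), (409,308) and (242,340). I need enlargements to measure these.

```bash
python3 - <<'E'
import cv2
a=cv2.imread("pics/scene0.png")[205:375,190:390]; cv2.imwrite("pics/sc.png",cv2.resize(a,None,fx=3.5,fy=3.5,interpolation=2))
a=cv2.imread("pics/top0.png")[210:345,220:415]; cv2.imwrite("pics/tc.png",cv2.resize(a,None,fx=4,fy=4,interpolation=2))
E
```

```text
(no output)
```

View pics/sc.png

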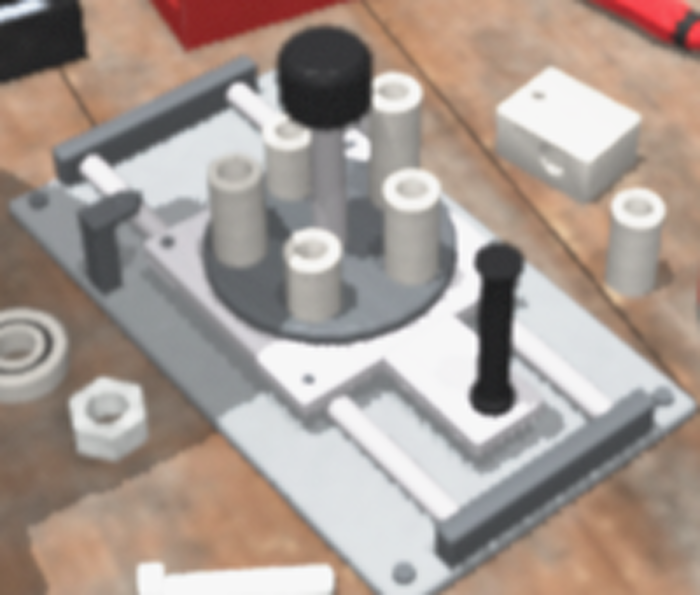

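View pics/tc.png

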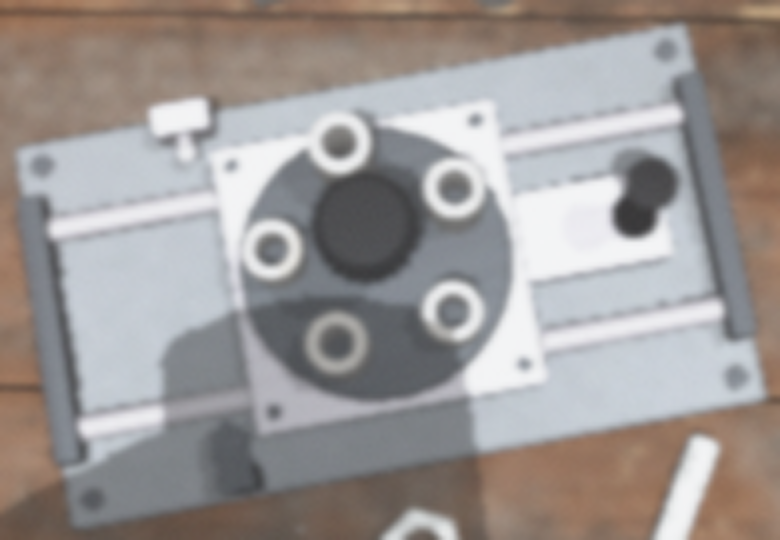

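In both crops the tallest post is the one on the base's +x side: scene crop (396,90), top crop (340,140). So the turret is near π. I'll fit all the parameters to both views.

```bash
cat > fit.py <<'E'
import numpy as np
from rig import r
from scipy.optimize import least_squares
def proj(c,X):
    m=r.camera_model(c); f=240/np.tan(np.radians(m["fov_y"]/2)); p=np.array(m["R"])@X+m["t"]
    return np.array([m["cx"],m["cy"]])+f*p[:2]/p[2]
def world(p,b):
    x,y,w=p[:3]; c,s=np.cos(w),np.sin(w)
    return np.array([x+c*b[0]-s*b[1],y+s*b[0]+c*b[1],b[2]])
def model(p,k):
    ay=-45+p[3]
    if k=="knob": b=(0,ay,161)
    elif k=="handle": b=(0,ay-115,124)
    elif isinstance(k,int):
        a=np.pi+p[4]+k*2*np.pi/5; b=(42*np.cos(a),ay+42*np.sin(a),47+[65,35,50,35,50][k])
    else: b=k
    return world(p,b)
E
cat > f0.py <<'E'
from fit import *
T={(-88,125,10):(75,527),(88,125,10):(17,150),(88,-189,10):(685,25),(-88,-189,10):(765,400),"knob":(366,223),"handle":(650,183),0:(340,140),1:(272,249),2:(337,343),3:(453,311),4:(454,187)}
S={(-88,125,10):(10,205),(88,-189,10):(695,402),"knob":(325,48),"handle":(499,258),0:(396,90),1:(289,131),2:(237,168),3:(313,245),4:(412,188)}
O=[("top",k,(np.array(v)+.5)/4-.5+(220,210)) for k,v in T.items()]+[("scene",k,(np.array(v)+.5)/3.5-.5+(190,205)) for k,v in S.items()]
f=lambda p:np.concatenate([proj(c,model(p,k))-v for c,k,v in O])
s=least_squares(f,[500,-300,.19,15,3.1],x_scale=[10,10,.1,10,.1],loss="soft_l1")
print(s.x.tolist())
for (c,k,v),e in zip(O,f(s.x).reshape(-1,2)): print(c,k,e.round(1))
p=s.x.copy(); print("handle",model(p,"handle"),"knob",model(p,"knob")); p[3]=90; print("seated",model(p,"handle"),model(p,"knob"))
E
python3 f0.py
```

```text
[497.4907367849654, -262.3150430649062, 0.19788648211107462, 15.608362451222739, 3.25537711648259]
top (-88, 125, 10) [-0.8  0.7]
top (88, 125, 10) [-0.5 -1.4]
top (88, -189, 10) [ 1. -1.]
top (-88, -189, 10) [1.3 0. ]
top knob [-0.1 -0.5]
top handle [ 1.2 -0.2]
top 0 [0.4 0.3]
top 1 [ 0.4 -0.3]
top 2 [ 0.4 -0.4]
top 3 [ 0.5 -0.2]
top 4 [ 0.7 -0.2]
scene (-88, 125, 10) [-1.6 -2. ]
scene (88, -189, 10) [ 1.1 -0.4]
scene knob [-0.5 -0.5]
scene handle [-0.5 -0.3]
scene 0 [-0.9 -0.4]
scene 1 [-0.1 -1.1]
scene 2 [-1.  -0.1]
scene 3 [-0.6  0.4]
scene 4 [-0.3 -0.6]
handle [ 525.8777718  -403.88877381  124.        ] knob [ 503.26905926 -291.13308164  161.        ]
seated [ 511.25256181 -330.94894265  124.        ] [ 488.64384927 -218.19325048  161.        ]
```

```bash
cat > h.py <<'E'
from fit import *
from scipy.spatial.transform import Rotation as R
P=np.array([497.49,-262.32,0.1979,15.6,3.2554])
def q(phi):
    y=np.array([np.cos(phi),np.sin(phi),0]); z=np.array([0,0,-1.])
    return R.from_matrix(np.c_[np.cross(y,z),y,z]).as_quat()
def st(t=""):
    s=r.sense(); print(t,round(s["clock"],2),"pos",s["ee_pos"].round(1),"F",s["ft_force"].round(1),"T",s["torque"].round(2),"w",round(s["grip_width"],1),"ff",round(s["finger_force"],1),"j6",round(s["joints"][5],3))
E
python3 - <<'E'
from h import *
h=model(P,"handle"); yaw=P[2]
for f in(yaw,yaw+np.pi,yaw-np.pi/2,yaw+np.pi/2): print(f,r.solve_ik(h+[0,0,80],q(f)), r.solve_ik([489,-218,139],q(f)))
E
```

```text
0.1979 [-7.44955970e-01  5.85366965e-01  1.29298903e+00 -4.44089210e-16
  1.26323666e+00 -9.42855970e-01] [-5.30913635e-01  5.02842714e-01  1.68762470e+00 -4.44089210e-16
  9.51125244e-01 -7.28813635e-01]
3.3394926535897933 [-7.44955970e-01  5.85366965e-01  1.29298903e+00 -4.44089210e-16
  1.26323666e+00  2.19873668e+00] [-5.30913635e-01  5.02842714e-01  1.68762470e+00 -4.44089210e-16
  9.51125244e-01  2.41277902e+00]
-1.3728963267948966 [-7.44955970e-01  5.85366965e-01  1.29298903e+00 -4.44089210e-16
  1.26323666e+00  6.27940356e-01] [-5.30913635e-01  5.02842714e-01  1.68762470e+00 -4.44089210e-16
  9.51125244e-01  8.41982692e-01]
1.7686963267948965 [-7.44955970e-01  5.85366965e-01  1.29298903e+00 -4.44089210e-16
  1.26323666e+00 -2.51365230e+00] [-5.30913635e-01  5.02842714e-01  1.68762470e+00 -4.44089210e-16
  9.51125244e-01 -2.29960996e+00]
```

```bash
python3 - <<'E'
from h import *
h=model(P,"handle"); o=q(P[2])
r.goto([h[0],h[1],220],o); r.command_gripper(60); st("above")
r.movel([h[0],h[1],90],feed=120); st("down")
r.command_gripper(5); st("grip")
u=np.array([-np.sin(P[2]),np.cos(P[2]),0])
b=np.array([h[0],h[1],90])
for d in (50,64,68,70,72,74.5):
    r.movel(b+u*d,feed=60 if d<51 else 25); st(d)
img=r.capture("top"); import cv2; cv2.imwrite("pics/t1.png",cv2.resize(img[200:350,200:420],None,fx=3.5,fy=3.5,interpolation=2))
E
```

```text
above 3.08 pos [ 525.6 -404.2  220. ] F [ 0.6 -0.1  0.2] T [ 0.02 -0.01 -0.  ] w 59.8 ff 0.0 j6 -0.943
down 4.31 pos [ 526.2 -404.2   90.8] F [-0.1  0.3 -0.3] T [-0.01  0.02  0.02] w 59.9 ff 0.0 j6 -0.943
grip 4.8 pos [ 526.4 -404.    90.4] F [3.4 2.4 4. ] T [ 0.21 -0.55 -0.07] w 15.7 ff 58.2 j6 -0.943
50 5.78 pos [ 516.3 -354.6   90.4] F [4.  2.3 6.4] T [ 0.35 -0.6   0.01] w 15.7 ff 58.3 j6 -0.896
64 6.49 pos [ 514.1 -343.4   90.6] F [  3.8 -14.5   0. ] T [-1.93 -0.44 -0.01] w 15.8 ff 58.7 j6 -0.881
68 6.8 pos [ 512.7 -336.9   90.3] F [3.7 5.9 8.1] T [ 0.66 -0.64 -0.03] w 16.0 ff 58.4 j6 -0.877
70 7.05 pos [ 512.2 -334.5   90.3] F [4.2 7.9 9.3] T [ 1.   -0.51  0.03] w 16.0 ff 58.6 j6 -0.875
72 7.3 pos [ 511.8 -332.4   90.3] F [3.4 9.  9.6] T [ 1.21 -0.61  0.  ] w 15.9 ff 58.6 j6 -0.873
74.5 7.55 pos [ 511.5 -330.8   90.4] F [3.3 1.6 6.3] T [ 0.22 -0.54 -0.02] w 15.7 ff 58.5 j6 -0.87
```

```bash
python3 - <<'E'
from h import *
import cv2
r.command_gripper(60); st("open")
e=r.sense()["ee_pos"]; r.movel([e[0],e[1],230],feed=150)
r.goto([470,-480,300],q(P[2])); st("clear")
for c,(y,x) in {"top":(210,220),"scene":(195,180)}.items():
    a=r.capture(c)[y:y+145,x:x+195]; cv2.imwrite(f"pics/{c}2.png",cv2.resize(a,None,fx=4,fy=4,interpolation=2))
E
```

```text
open 8.09 pos [ 511.1 -330.8   89.9] F [ 0.4 -0.1 -0.1] T [-0.02 -0.02  0.04] w 60.2 ff 0.0 j6 -0.87
clear 9.89 pos [ 469.7 -479.9  299.1] F [ 0.1  0.7 -1.3] T [-0.04 -0.02  0.02] w 60.0 ff 0.0 j6 -1.082
```

View pics/top2.png

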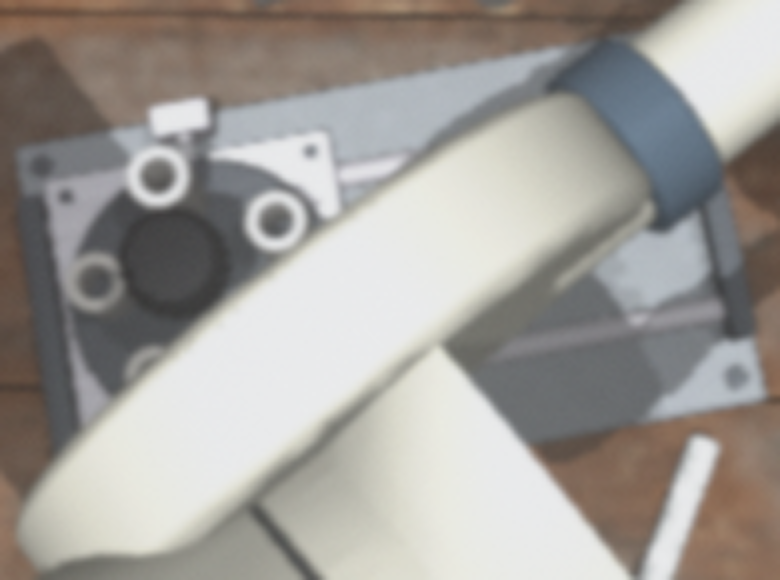

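View pics/scene2.png

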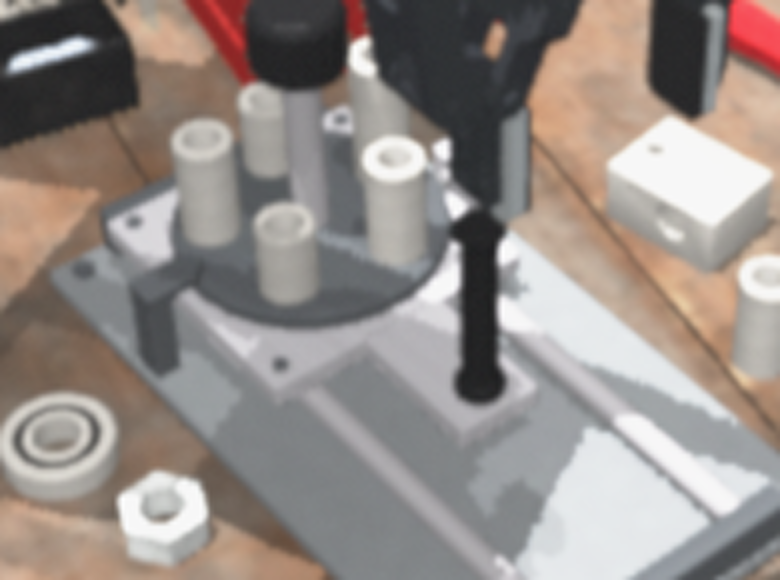

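The carriage is seated. The knob is now at top crop (174,260) and the tallest post at (158,176). I'll refit the position and grip the knob.

```bash
cat > f1.py <<'E'
from h import *
T={"knob":(174,259),0:(158,176),4:(275,221),1:(96,282)}
S={1:(265,100),2:(203,134),3:(287,220),4:(395,153),"handle":(478,228)}
O=[("top",k,(np.array(v)+.5)/4-.5+(220,210)) for k,v in T.items()]+[("scene",k,(np.array(v)+.5)/4-.5+(180,195)) for k,v in S.items()]
f=lambda p:np.concatenate([proj(c,model([p[0],p[1],P[2],90,p[2]],k))-v for c,k,v in O])
s=least_squares(f,[P[0],P[1],P[4]],x_scale=[10,10,.1],loss="soft_l1")
print(s.x,f(s.x).reshape(-1,2).round(1).tolist())
print(model([s.x[0],s.x[1],P[2],90,0],"knob"))
E
python3 f1.py
```

```text
[ 497.27510885 -262.42729774    3.27718433] [[-0.4, -0.5], [0.3, -0.1], [0.7, -0.8], [0.5, 0.2], [-0.3, -0.9], [-0.6, 0.8], [-0.3, 0.1], [-0.1, 0.2], [-0.1, -1.0]]
[ 488.4276249  -218.30562475  161.        ]
```

```bash
python3 - <<'E'
from h import *
import cv2
k=np.array([488.4,-218.3]); a=P[2]-np.pi+.06
r.command_gripper(65)
r.goto([*k,240],q(a)); st("above")
r.movel([*k,139],feed=120); st("down")
r.command_gripper(30); st("grip")
j0=np.array(r.solve_ik([*k,139],q(a))); print(j0.round(3))
for i in range(1,7):
    j=j0.copy(); j[5]-=3.015*i/6; r.set_joints(j); st(i)
r.wait(.5); st("end")
for c,(y,x) in {"top":(210,220),"scene":(195,180)}.items():
    a=r.capture(c)[y:y+145,x:x+195]; cv2.imwrite(f"pics/{c}3.png",cv2.resize(a,None,fx=4,fy=4,interpolation=2))
E
```

```text
above 13.22 pos [ 488.5 -218.4  240. ] F [-0.5  0.2  0.6] T [ 0.06 -0.01  0.01] w 65.2 ff 0.0 j6 2.351
down 14.21 pos [ 488.7 -218.5  139.6] F [0.2 0.4 0.1] T [0.02 0.02 0.02] w 65.1 ff 0.0 j6 2.352
grip 14.57 pos [ 488.9 -218.6  139.9] F [-0.9 -0.1  8.9] T [ 0.07  0.14 -0.06] w 38.5 ff 59.2 j6 2.352
[-0.532  0.502  1.689 -0.     0.951  2.352]
1 15.13 pos [ 489.4 -218.5  139.9] F [2.9 3.2 7.4] T [ 0.51 -0.53  0.16] w 38.6 ff 59.3 j6 1.849
2 15.7 pos [ 489.7 -218.2  139.9] F [6.2 5.3 5.8] T [ 1.08 -0.9   0.1 ] w 38.5 ff 59.4 j6 1.346
3 16.27 pos [ 489.7 -217.9  139.9] F [7.  9.  6.3] T [ 1.62 -1.01  0.07] w 38.4 ff 59.5 j6 0.844
4 16.83 pos [ 489.5 -217.7  139.9] F [ 6.6 10.   8.2] T [ 1.81 -0.77  0.03] w 38.3 ff 59.7 j6 0.341
5 17.4 pos [ 489.1 -217.5  139.9] F [ 4.7 12.2 11.1] T [ 1.85 -0.29  0.13] w 38.2 ff 59.9 j6 -0.161
6 17.97 pos [ 488.5 -217.4  139.9] F [-0.8 10.3 14. ] T [1.69 0.34 0.08] w 38.4 ff 60.2 j6 -0.664
end 18.47 pos [ 488.5 -217.4  139.9] F [-0.2 10.6 12.7] T [1.66 0.3  0.08] w 38.3 ff 60.2 j6 -0.663
```

View pics/scene3.png

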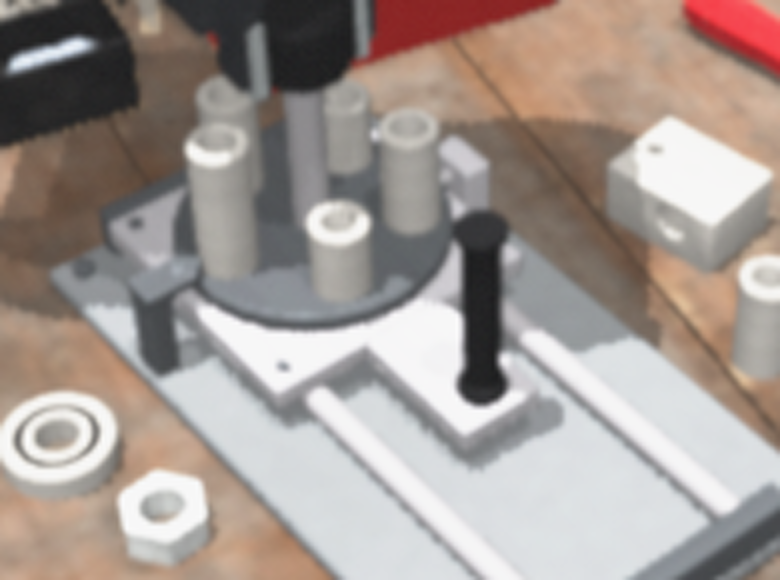

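View pics/top3.png

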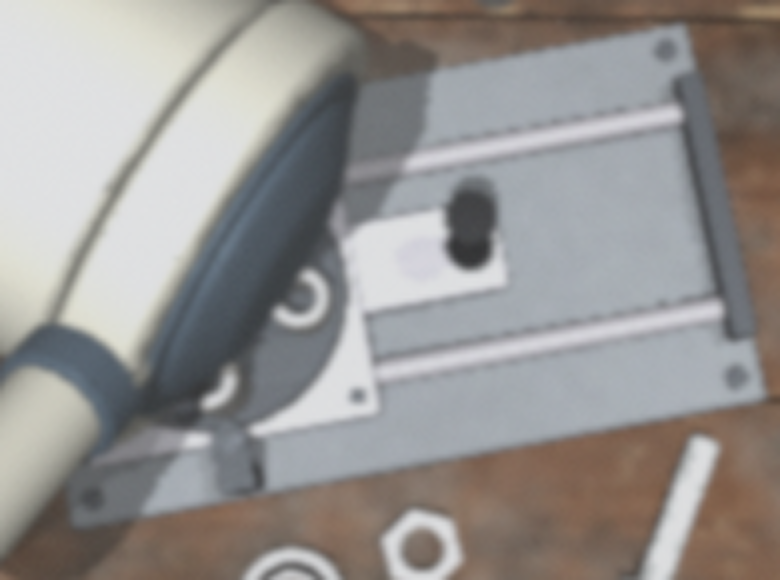

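The tallest post now stands beside the pointer, at scene crop (220,140). The wrist shows about 10 N along y, loading the detent in the leaving direction. I'll unload that and then measure.

```bash
cat > f2.py <<'E'
from h import *
import sys,ast
def fit(S,T):
    O=[("scene",k,(np.array(v)+.5)/4-.5+(180,195)) for k,v in S.items()]+[("top",k,(np.array(v)+.5)/4-.5+(220,210)) for k,v in T.items()]
    f=lambda p:np.concatenate([proj(c,model([497.3,-262.4,P[2],p[0],p[1]],k))-v for c,k,v in O])
    s=least_squares(f,[90,0],x_scale=[10,.1],loss="soft_l1")
    print(s.x,f(s.x).reshape(-1,2).round(1).tolist())
E
python3 - <<'E'
from f2 import *
import cv2
fit({0:(220,140),1:(340,217),2:(409,128),3:(346,97),"handle":(480,231)},{1:(301,297),"handle":(471,208)})
u=np.array([-np.sin(P[2]),np.cos(P[2]),0]); b=np.array([488.4,-218.3,139]); o=q(P[2]-np.pi+.06+3.015)
for d in (.7,1.4,2.1,2.8):
    r.movel(b+u*d,o,feed=5); r.wait(.2); st(d)
    if r.sense()["ft_force"][1]<2: break
for c,(y,x) in {"scene":(195,180)}.items():
    a=r.capture(c)[y:y+145,x:x+195]; cv2.imwrite(f"pics/{c}4.png",cv2.resize(a,None,fx=4,fy=4,interpolation=2))
E
```

```text
[ 8.76233342e+01 -2.56142535e-02] [[-0.9, 0.1], [-0.6, 0.8], [0.1, -0.4], [-0.8, -0.7], [0.4, -1.0], [0.7, 0.0], [1.5, 1.9]]
0.7 19.06 pos [ 488.5 -217.2  139.9] F [-0.5  7.1 11.7] T [0.96 0.43 0.11] w 38.6 ff 60.0 j6 -0.662
1.4 19.55 pos [ 488.5 -216.9  139.9] F [-0.6  3.  10.7] T [0.4  0.49 0.06] w 38.4 ff 59.9 j6 -0.661
2.1 20.04 pos [ 488.4 -216.4  139.9] F [-1.6  0.6  9.2] T [0.24 0.44 0.03] w 38.6 ff 59.8 j6 -0.66
```

View pics/scene4.png

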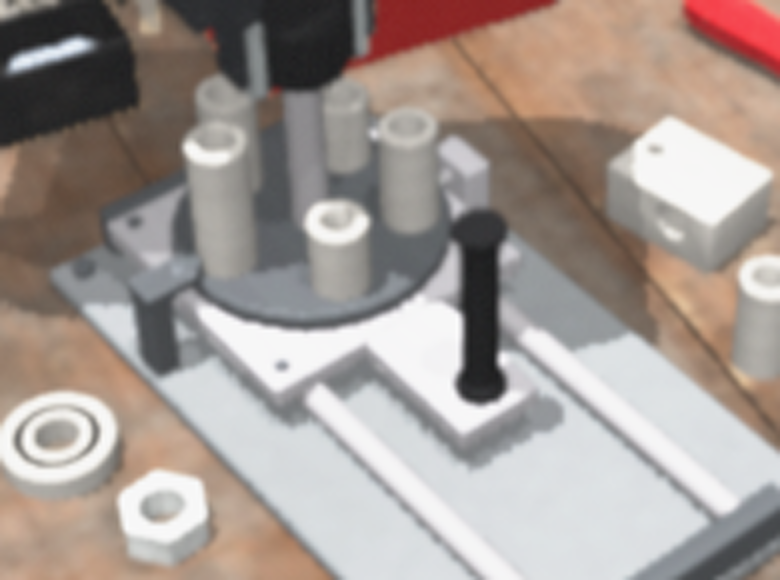

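```bash
python3 - <<'E'
from f2 import *
fit({0:(219,139),1:(338,216),2:(408,126),3:(345,96),"handle":(478,229)},{})
r.wait(.3); st(); print(abs(r.sense()["joint_velocities"]).max())
print(r.close_job())
E
```

```text
[ 8.77637708e+01 -2.56498901e-02] [[-0.7, 0.3], [-0.1, 1.0], [0.3, 0.1], [-0.6, -0.5], [0.8, -0.5]]
 20.39 pos [ 488.4 -216.4  139.9] F [-1.1  1.4 10.1] T [0.17 0.39 0.03] w 38.4 ff 59.8 j6 -0.66
0.002162277304670716
the job is handed in; nothing more can be done
None
```

I pushed the carriage into its detent, then turned the turret until the tallest post stood at the pointer, and handed the job in at 20.4 s still gripping the knob at about 60 N. My last camera fit put the carriage at 87.8 mm (limit 86 mm) and the turret at -0.03 rad, the post about 2.5 mm from the station; the loose things looked undisturbed, though I didn't measure them, and no verdict came back.

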